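Change over the unit on the tester

ROBOT

A 7-joint arm with a two-finger parallel gripper is mounted at the origin on the work surface. World frame = base frame: x ahead of the robot, y to its left, z up, the work surface at z = 0. Lengths are in m, angles in rad, forces in N, time in s.
With the tool pointing down it reaches from about 0.4 to 0.85 m from the base axis. Payload 6.9 kg.
Tool frame: the origin (TCP) lies between the finger pads; the fingertips stand 19 mm ahead of it and the grasp point (between the pads) is the TCP; z points along the fingers, y is the line along which they close (so a half turn about z gives the same grasp; the last joint's range is limited). The gripper opens to 85 mm and grips with 20 to 120 N. Pads are 22 mm wide; open, the fingers measure 114 mm over their backs; the gripper's body (76 mm by 85 mm) begins 54 mm behind the grasp point. The pads swing forward as they close: fully open they stand 13 mm farther back than shut.
Start: joints at [-1.03, 0.507, -0.238, 1.5, 0.126, 1.149, -0.155], TCP at [0.263, 0.567, 0.25] pointing down, gripper open.
Joint ranges: [-3.08, 3.08], [-0.24, 2.05], [-1.43, 1.35], [0, 2.5], [-1.52, 4.66], [0.17, 1.96], [-2.89, 2.89]. Speed limits (rad/s): [2.39, 2.39, 3.14, 3.14, 3.14, 3.14, 3.14].

INTERFACE

Orientations are given as a rotation vector (axis times angle).
In Python, from cell import robot, cams gives the robot as it stands.
- The arm moves only by the tool drive_tool, never from a script. Its argument "motion" is a list of rows, each a list of 7 numbers: the turn, a rotation vector about the tool's x, y, z in units of 360 degrees (1.0 is 360 degrees), then the shift along the tool's x, y, z in units of 300 mm (1.0 is 300 mm), then the finger opening in mm, from 0 to 85.4. In form: [[rx, ry, rz, x, y, z, fingers], ...]. A call has 1 to 12 rows; each row shifts and turns the commanded pose from where the row before left it, along the tool's axes as they then stand; what a row does not reach is not made up. A row lasts 1/8 s, in which the tool goes at most 62.5 mm and 10.7 degrees, less where a joint would pass 70% of its speed; a pose out of reach is approached as far as the arm can. A call with a number of a shift or a turn outside -1 to 1 is refused whole. A call with a gripper value outside its range is refused whole. The fingers move at their own pace and stop on an object; "squeeze" is the grip in N (left out, the last holds). Time passes only in rows, so rows that do not move let the fingers close. It gives the time, the measured TCP pose, the force, the opening and the grip force at its end, in the units of the state.
- robot.read_state(): the state, without advancing time (a new reading comes with each control period).
- cams.snapshot(name): name is "side" or "top"; returns the picture (400x640x3 uint8, blue, green, red); there is no depth.
- cams.camera_info(name): a dict with "fovy" (degrees; the focal length in pixels is half the picture's height over the tangent of half this angle, whatever the lens; pixels are square), "cx", "cy" (the principal point, pixels), "rvec" (rotation vector, rad) and "tvec" (3), from world to camera coordinates, as OpenCV has them. Camera axes: x right, y down, z forward; pixel columns grow to the right and rows downward; lengths in m; the calibration is good to about 2 mm. A picture is of the moment at which its call begins. camera_info takes no time and is no camera call.
- robot.sign_off(): hands the job in; it is judged then, once.
The state is a dict: "time_s": time; "qpos": joint angles; "dq": joint speeds; "joint_torque": joint torques, N m; "tcp_pos": TCP position; "ee_rot": TCP orientation; "wrist_force": force on the tool from outside, world axes, zero at the start; "wrist_torque": the same for the moment, N m; "opening": finger opening in m; "grasp_force": force on a finger pad.
Only numpy, scipy, OpenCV 4.12 (cv2) and the standard library are available. Lean on these libraries where they do the work, as an engineer would, in place of code of your own. Each camera call takes 0.05 s, during which the arm holds its last target. There are 200 camera calls.

TASK

The grey-lidded housing has been tested: push it across the bench onto the green passed mat, then push the blue-lidded housing onto the tester's grey mat; each must sit squarely inside its tape outline, and be slid, never lifted or tipped. With the blue-lidded housing in place, press the green start button fully down and let it go, and only then stand the yellow marker upright on the blue lid, near the middle. Leave everything else on the bench alone.

Things in the scene. Friction and masses are not known exactly. Their poses are not given: they have to be found in the camera images.
- done_unit: Loose black housing, 130 (its x) x 100 (its y) x 45 high, about 0.5 kg, flat-bottomed, straight sides, too wide to grip; origin at the centre of its underside, z up. Flat grey lid. It has been tested and starts on the tester's mat.
- next_unit: Loose black housing, 130 (its x) x 100 (its y) x 45 high, about 0.5 kg, flat-bottomed, straight sides, too wide to grip; origin at the centre of its underside, z up. Flat blue lid. It waits its turn on the bench, to the left or to the right of the tester.
- test_bay (a point): Centre of the tester's mat, on the bench surface: a grey rectangle in blue tape, 170 (its x) x 140 (its y) inside the tape, tape 12 wide; flush with the bench (1 thick, nothing to climb). A housing belongs with its x along the mat's x (either way round).
- tester: The fixed tester; its origin and axes are those of its mat (same as test_bay). Its grey console, 85 (x) x 150 (y) x 55 high, stands behind the mat, centred 152 along +x; its front face is 110 from the mat's centre. The start button is on top.
- pass_mat: The 'passed' mat: a green rectangle in yellow tape, 170 (its x) x 140 (its y) inside the tape, flush with the bench (1 thick); origin at its centre on the bench surface. On the other side of the tester from the waiting housing.
- start (a joint): Travel of the start button in m: 0 released, 0.008 fully down; a spring returns it (about 5 N when fully down).
- start_top (a point): Centre of the top of the round green start button (diameter 36), on top of the tester's console; pressed straight down.
- marker: Yellow 'test running' marker, loose, 80 g, a turned piece 72 high: round foot of diameter 56 (10 high, then a cone up to 20), stem of diameter 26 from 20 to 52 with a black band, head of diameter 34 from 58 to 72; origin under the centre of its foot, z up.
- tape_roll: orange roll of tape lying flat, outside diameter 90, height 30; origin under its centre; leave alone (mm).
- feet_jar: clear jar with white cap, diameter 60, height 70; origin under its centre; leave alone (mm).
- screwdriver: screwdriver with yellow handle, 200 long, lying beyond the tester; leave alone (mm).
- spanner: steel spanner, 180 long, lying on the right of the bench; leave alone (mm).
Things that resemble listed ones, but are neither listed nor needed, are in the scene too. Several things look just like the marker: the one meant starts farthest to the robot's left.

How it is judged:
On the way, in this order (a step that is already met when the one before it is completed fails the run):
1. the grey-lidded housing lies squarely inside the passed mat's outline (horizontal distance between done_unit and pass_mat below 0.03 m and angle between the x axis of done_unit and the x axis of pass_mat, either way round below 0.22 rad and height (world z) of done_unit below 0.006 m and angle between done_unit's own z axis and vertical below 0.06 rad and linear speed of done_unit below 0.01 m/s), for 0.2 s.
2. the blue-lidded housing lies squarely inside the tester mat's outline (horizontal distance between next_unit and test_bay below 0.03 m and angle between the x axis of next_unit and the x axis of test_bay, either way round below 0.22 rad and height (world z) of next_unit below 0.006 m and angle between next_unit's own z axis and vertical below 0.06 rad and linear speed of next_unit below 0.01 m/s), for 0.2 s.
3. the start button is pressed fully down (value of joint start above 0.0065 m), for 0.05 s.
4. the button is released and the marker stands on the blue lid (value of joint start below 0.002 m and horizontal distance between marker and next_unit below 0.045 m and angle between marker's own z axis and vertical below 0.08 rad and z of marker in the frame of next_unit between 0.041 and 0.05 m), for 0.2 s.
At the end, for the whole second after the job is handed in: Grey-lidded housing within 30 mm of the centre of the passed mat and within 0.22 rad of square to it; blue-lidded housing likewise on the tester's mat; both flat on the bench and at rest; the marker upright on the blue lid within 45 mm of its middle, at rest; the start button up (all of step 1 and all of step 2 and all of step 4 and linear speed of marker below 0.01 m/s); the robot touches nothing.
It fails at once if a housing is lifted or tipped (height (world z) of any of done_unit, next_unit above 0.02 m or angle between any of done_unit, next_unit's own z axis and vertical above 0.25 rad).
It fails at once if the start button is pressed while the blue-lidded housing is not on the tester's mat (value of joint start above 0.004 m and not (horizontal distance between next_unit and test_bay below 0.03 m and angle between the x axis of next_unit and the x axis of test_bay, either way round below 0.22 rad and height (world z) of next_unit below 0.006 m and angle between next_unit's own z axis and vertical below 0.06 rad)).
It fails at once if another thing on the bench is moved by more than 30 mm (distance of any of tape_roll, feet_jar, screwdriver, spanner from where it was at the start of the episode above 0.03 m).
It also fails if it takes over 72 s, if anything falls off the work surface, if the arm or the gripper's body presses on something with over 40 N, if the wrist force passes 120 N, or if a joint passes its speed limit or range.

## Working session

There is one attempt and no reset: what is moved stays moved. The work goes in short steps, Python scripts to look and compute and a tool call to move; the robot and the scene stay as the last step left them, time stands still between calls to the robot, and variables do not carry over. Pictures are saved under pics/ and viewed, at most 14 in all, crops included, and the job is handed in when it is done.

Besides the shell and the picture viewer there is one more tool, called after "Emit:" as name(argument=value, ...), one argument or row to a line, values as JSON. drive_tool: Moves the arm, as the interface text tells. Shifts and turns lie within -1 to 1; 1 stands for 300 mm of shift or 360 degrees of turn. Its arguments: {"type":"object","properties":{"motion":{"type":"array","items":{"type":"array","items":{"type":"number"}}},"squeeze":{"type":"number"}},"required":["motion"]}

```bash
ls; mkdir -p pics; cat > h.py <<'E'
import numpy as np, cv2
from cell import robot, cams
from scipy.spatial.transform import Rotation as R
def cam(n):
    i=cams.camera_info(n); f=200/np.tan(np.radians(i['fovy'])/2)
    K=np.array([[f,0,i['cx']],[0,f,i['cy']],[0,0,1]]); return K,np.array(i['rvec'],float),np.array(i['tvec'],float),i
def px2w(n,uv,z):
    K,r,t,_=cam(n); M=cv2.Rodrigues(r)[0]; C=-M.T@t
    out=[]
    for u,v in uv:
        d=M.T@np.linalg.inv(K)@[u,v,1]; out.append(C+d*(z-C[2])/d[2])
    return np.array(out)
def w2px(n,P):
    K,r,t,_=cam(n); return cv2.projectPoints(np.array(P,float),r,t,K,None)[0][:,0]
E
python3 - <<'E'
from h import *
for n in ('top','side'):
    im=cams.snapshot(n); cv2.imwrite(f'pics/{n}0.png',im); print(cam(n)[3])
s=robot.read_state(); print(s)
E
```

```text
pics
{'fovy': 54.15905784050436, 'cx': 317.09091047172836, 'cy': 202.94362772738896, 'rvec': array([ 2.17021356, -2.13632663,  0.16306883]), 'tvec': array([-0.10014131,  0.60084404,  1.13946346])}
{'fovy': 51.06976800426936, 'cx': 327.9537618576625, 'cy': 208.34673999862162, 'rvec': array([ 2.32856638, -0.46677142,  0.20858661]), 'tvec': array([-0.60280408,  0.13945085,  1.04885405])}
{'time_s': 0.1, 'qpos': array([-1.03050448,  0.50823222, -0.23751613,  1.50104703,  0.12572739,
        1.14890339, -0.15479248]), 'dq': array([-0.00084719, -0.00150146,  0.0001373 , -0.00216749, -0.00100736,
       -0.000102  ,  0.00114441]), 'joint_torque': array([-4.49023792e-03, -6.21830320e+01, -2.19419830e+00, -2.50204879e+01,
        1.25765428e-02,  7.91623257e-03,  6.65646439e-06]), 'tcp_pos': array([0.26316511, 0.56642357, 0.24952455]), 'ee_rot': array([-6.77513090e-01, -3.06737835e+00,  2.47351568e-03]), 'wrist_force': array([ 0.07075563,  0.02620562, -0.37933598]), 'wrist_torque': array([0.01382956, 0.02714367, 0.00552772]), 'grasp_force': 0.0, 'opening': 0.0854537820559764}
```

View pics/top0.png

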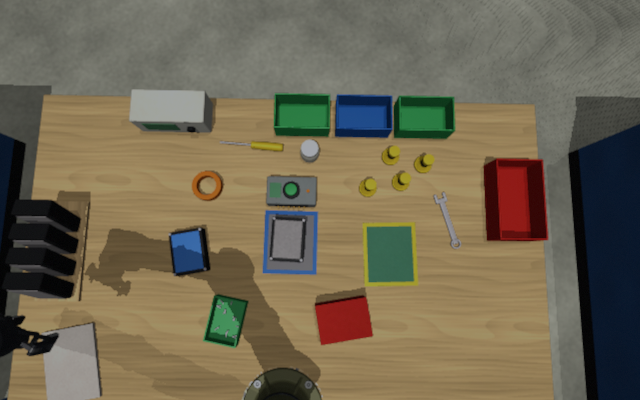

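View pics/side0.png

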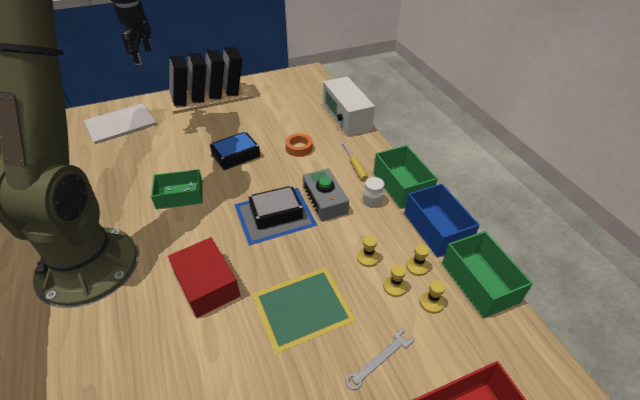

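The top view has +x up and +y to the left. The blue-lidded housing is at about (189,251), the grey one at (289,240), the green mat at (390,254), and the markers near (369,187), (391,154), (401,180) and (425,162). I'll take an enlarged crop next.

```bash
python3 - <<'E'
import cv2
im=cv2.imread('pics/top0.png')[140:290,160:430]
cv2.imwrite('pics/crop0.png',cv2.resize(im,None,fx=2.96,fy=2.96,interpolation=cv2.INTER_CUBIC))
E
```

```text
(no output)
```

View pics/crop0.png

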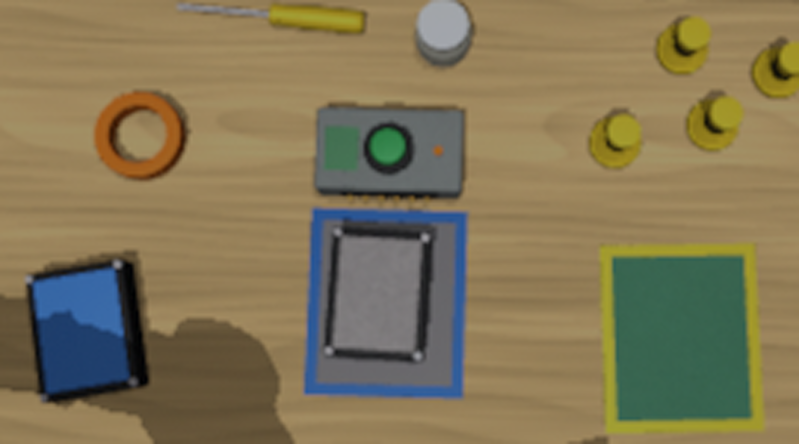

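The crop shows these points:
- **Grey lid screws:** (338,231), (426,237), (418,356), (329,350)
- **Blue lid screws:** (32,280), (119,264), (136,383), (47,398)
- **Blue tape, outer corners:** (313,209), (467,213), (462,398), (305,393)
- **Yellow tape, outer corners:** (600,246), (753,243), (763,430), (607,434)
- **Button:** (388,147)
- **Leftmost marker:** head (622,130), foot (615,142)

```bash
python3 - <<'E'
from h import *
def c(p): return [((u+.5)/2.96+160-.5,(v+.5)/2.96+140-.5) for u,v in p]
def rect(name,p,z):
    w=px2w('top',c(p),z)[:,:2]; ctr=w.mean(0)
    # order: far-left, far-right, near-right, near-left ; local x = toward far
    d=(w[0]+w[1]-w[2]-w[3])/2; e=(w[0]+w[3]-w[1]-w[2])/2
    print(name,ctr.round(4),'len',np.hypot(*d).round(4),np.hypot(*e).round(4),'yaw x',np.degrees(np.arctan2(d[1],d[0])).round(1),np.degrees(np.arctan2(-e[0],e[1])).round(1))
rect('grey',[(338,231),(426,237),(418,356),(329,350)],.045)
rect('blue',[(32,280),(119,264),(136,383),(47,398)],.045)
rect('bay',[(313,209),(467,213),(462,398),(305,393)],.001)
rect('pass',[(600,246),(753,243),(763,430),(607,434)],.001)
print('button',px2w('top',c([(388,147)]),.07))
print('marker head',px2w('top',c([(622,130)]),.072),'foot',px2w('top',c([(615,142)]),.006))
print('others heads',px2w('top',c([(692,35),(723,114),(790,60)]),.072))
print('jar',px2w('top',c([(443,22)]),.07),'roll',px2w('top',c([(141,134)]),.02))
print('console',px2w('top',c([(317,108),(464,111),(462,194),(315,191)]),.055))
print('redbox, greenbox',px2w('top',[(318,306),(365,298),(371,335),(216,296),(246,303)],.05))
s=robot.read_state(); print(R.from_rotvec(s['ee_rot']).as_matrix().round(3))
E
```

```text
grey [ 0.4932 -0.0036] len 0.1195 0.0892 yaw x -2.6 -3.0
blue [0.4511 0.2888] len 0.1193 0.0881 yaw x 11.1 10.9
bay [ 0.486  -0.0104] len 0.1916 0.162 yaw x -0.6 -0.8
pass [ 0.4544 -0.317 ] len 0.1936 0.1613 yaw x 2.0 2.1
button [[ 0.63796592 -0.01171854  0.07      ]]
marker head [[ 0.65892515 -0.24622819  0.072     ]] foot [[ 0.6587084  -0.24837743  0.006     ]]
others heads [[ 0.75843312 -0.3179172   0.072     ]
 [ 0.6770701  -0.34819271  0.072     ]
 [ 0.73412272 -0.41726941  0.072     ]]
jar [[ 0.76800792 -0.06450496  0.07      ]] roll [[0.65617576 0.24933711 0.02      ]]
console [[ 0.67970163  0.06243136  0.055     ]
 [ 0.67918468 -0.08737757  0.055     ]
 [ 0.5937241  -0.08665332  0.055     ]
 [ 0.59433162  0.0616352   0.055     ]]
redbox, greenbox [[ 0.29996319 -0.09773606  0.05      ]
 [ 0.32446732 -0.23409718  0.05      ]
 [ 0.22095095 -0.25111545  0.05      ]
 [ 0.32416897  0.19825357  0.05      ]
 [ 0.30559002  0.11070253  0.05      ]]
[[-0.907  0.421 -0.001]
 [ 0.421  0.907 -0.001]
 [-0.    -0.002 -1.   ]]
```

```bash
cat >> h.py <<'E'
from scipy.linalg import logm, expm
def pose(p,a):  # tool down, tool y at world angle a (deg)
    a=np.radians(a); y=np.array([np.cos(a),np.sin(a),0]); z=np.array([0,0,-1.])
    T=np.eye(4); T[:3,:3]=np.c_[np.cross(y,z),y,z]; T[:3,3]=p; return T
def cur():
    s=robot.read_state(); T=np.eye(4); T[:3,:3]=R.from_rotvec(s['ee_rot']).as_matrix(); T[:3,3]=s['tcp_pos']; return T
def rows(A,B,n):
    M=expm(np.real(logm(np.linalg.inv(A)@B))/n)
    return np.r_[R.from_matrix(M[:3,:3]).as_rotvec()/(2*np.pi),M[:3,3]/.3].round(4).tolist()
def plan(*legs):
    A=cur(); print('at',A[:3,3].round(4),'y ang',np.degrees(np.arctan2(A[1,1],A[0,1])).round(2))
    for p,a,n in legs:
        B=pose(p,a); print(n,'x',rows(A,B,n)); A=B
E
python3 - <<'E'
from h import *
plan(((.498,.10,.18),-2.8,11),((.498,.10,.03),-2.8,4),((.494,.05,.03),-2.8,4))
E
```

```text
at [0.2632 0.5664 0.2495] y ang 65.09
11 x [-0.0, 0.0, 0.0171, -0.1664, -0.0219, 0.0211]
4 x [0.0, 0.0, 0.0, -0.0, 0.0, 0.125]
4 x [0.0, 0.0, 0.0, -0.0418, -0.0013, 0.0]
```

Emit:
drive_tool(
  motion=[
    [0,0,0.0171,-0.1664,-0.0219,0.0211,85],
    [0,0,0.0171,-0.1664,-0.0219,0.0211,85],
    [0,0,0.0171,-0.1664,-0.0219,0.0211,85],
    [0,0,0.0171,-0.1664,-0.0219,0.0211,85],
    [0,0,0.0171,-0.1664,-0.0219,0.0211,85],
    [0,0,0.0171,-0.1664,-0.0219,0.0211,85],
    [0,0,0.0171,-0.1664,-0.0219,0.0211,85],
    [0,0,0.0171,-0.1664,-0.0219,0.0211,85],
    [0,0,0.0171,-0.1664,-0.0219,0.0211,85],
    [0,0,0.0171,-0.1664,-0.0219,0.0211,85],
    [0,0,0.0171,-0.1664,-0.0219,0.0211,85],
    [0,0,0,0,0,0,85],
  ],
)

```text
time_s: 1.6
tcp_pos: [0.4982, 0.0958, 0.1802]
ee_rot: [2.28, 2.16, -0.005]
wrist_force: [1.2, 0.5, -0.6]
opening: 0.0851
grasp_force: 0.0
```

Emit:
drive_tool(
  motion=[
    [0,0,0,0,0,0.125,85],
    [0,0,0,0,0,0.125,85],
    [0,0,0,0,0,0.125,85],
    [0,0,0,0,0,0.125,85],
    [0,0,0,0,0,0,85],
    [0,0,0,-0.04,0,0,85],
    [0,0,0,-0.04,0,0,85],
    [0,0,0,-0.02,0,0,85],
    [0,0,0,-0.02,0,0,85],
    [0,0,0,-0.02,0,0,85],
  ],
)

```text
time_s: 2.85
tcp_pos: [0.4971, 0.0582, 0.031]
ee_rot: [2.272, 2.17, 0.001]
wrist_force: [-0.1, 0.5, -0.4]
opening: 0.085
grasp_force: 0.0
```

```bash
python3 - <<'E'
from h import *
s=robot.read_state(); print(s['tcp_pos'],s['wrist_force'])
a=cams.snapshot('side')[150:280,190:390]; b=cams.snapshot('top')[170:300,200:400]
cv2.imwrite('pics/c1.png',np.hstack([cv2.resize(x,None,fx=2,fy=3,interpolation=cv2.INTER_CUBIC) for x in (a,b)]))
E
```

```text
[0.49710376 0.05824838 0.03095083] [-0.08390976  0.50719932 -0.39576195]
```

View pics/c1.png

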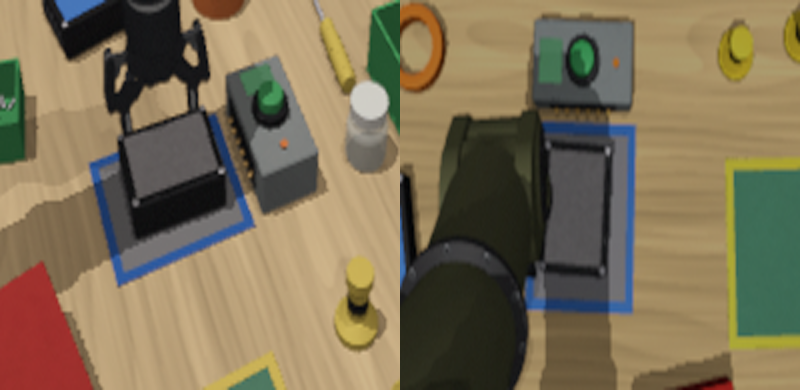

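The open fingers sit just behind the grey housing's +y face, with the console clear of them.

```bash
python3 - <<'E'
from h import *
plan(((.459,-.206,.03),1.4,11),((.4525,-.247,.03),2,5))
E
```

```text
at [0.4969 0.0578 0.0308] y ang -2.68
11 x [0.0, 0.0, -0.001, -0.0801, -0.0103, 0.0002]
5 x [0.0, 0.0, -0.0003, -0.0272, -0.0051, 0.0]
```

Emit:
drive_tool(
  motion=[
    [0,0,-0.001,-0.04,-0.005,0,85],
    [0,0,-0.001,-0.08,-0.01,0,85],
    [0,0,-0.001,-0.08,-0.0105,0,85],
    [0,0,-0.001,-0.08,-0.0105,0,85],
    [0,0,-0.001,-0.08,-0.0105,0,85],
    [0,0,-0.001,-0.08,-0.0105,0,85],
    [0,0,-0.001,-0.08,-0.0105,0,85],
    [0,0,-0.001,-0.08,-0.0105,0,85],
    [0,0,-0.001,-0.08,-0.0105,0,85],
    [0,0,-0.001,-0.08,-0.0105,0,85],
    [0,0,-0.001,-0.08,-0.0105,0,85],
    [0,0,-0.001,-0.04,-0.005,0,85],
  ],
)

```text
time_s: 4.45
tcp_pos: [0.459, -0.2058, 0.0306]
ee_rot: [-2.189, -2.253, 0.0]
wrist_force: [1.1, 5.3, 3.8]
opening: 0.0851
grasp_force: 2.5
```

Emit:
drive_tool(
  motion=[
    [0,0,0,-0.03,-0.005,0,85],
    [0,0,0,-0.03,-0.005,0,85],
    [0,0,0,-0.02,-0.004,0,85],
    [0,0,0,0,0,0,85],
  ],
)

```text
time_s: 4.95
tcp_pos: [0.456, -0.23, 0.0306]
ee_rot: [2.189, 2.253, -0.001]
wrist_force: [0.8, 0.3, 0.3]
opening: 0.085
grasp_force: 0.0
```

```bash
python3 - <<'E'
from h import *
plan(((.4525,-.247,.03),2,5))
a=cams.snapshot('side')[210:360,210:410]; b=cams.snapshot('top')[190:340,300:500]
cv2.imwrite('pics/c2.png',np.hstack([cv2.resize(x,None,fx=2,fy=2,interpolation=cv2.INTER_CUBIC) for x in (a,b)]))
E
```

```text
at [ 0.456  -0.23    0.0306] y ang 1.64
5 x [-0.0, 0.0, -0.0002, -0.0113, -0.0027, 0.0004]
```

View pics/c2.png

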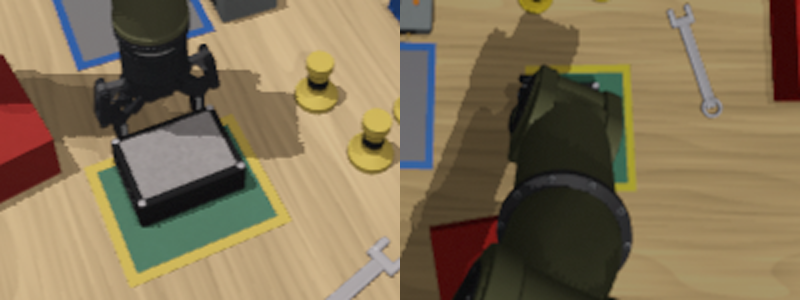

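In the side view, the housing lies flat with the fingers behind it. Its lid screws are at about (120,150), (209,117), (240,164) and (145,203) in the crop.

```bash
python3 - <<'E'
from h import *
w=px2w('side',[(210+(u+.5)/2-.5,210+(v+.5)/2-.5) for u,v in [(120,150),(209,117),(240,164),(145,203)]],.045)
print(w, w.mean(0)); d=w[1]-w[0]+w[2]-w[3]; print(np.degrees(np.arctan2(d[1],d[0])))
m=px2w('side',[(210+(u+.5)/2-.5,210+(v+.5)/2-.5) for u,v in [(88,170),(289,216),(134,285)]],.001); print(m,'centre',(m[0]+m[1])/2)
E
```

```text
[[ 0.39728481 -0.26417834  0.045     ]
 [ 0.50865941 -0.2598743   0.045     ]
 [ 0.51695069 -0.33406484  0.045     ]
 [ 0.40177684 -0.34027385  0.045     ]] [ 0.45616794 -0.29959783  0.045     ]
2.656921580017599
[[ 0.3593615  -0.24665751  0.001     ]
 [ 0.5531728  -0.39289487  0.001     ]
 [ 0.36513393 -0.40362084  0.001     ]] centre [ 0.45626715 -0.31977619  0.001     ]
```

Emit:
drive_tool(
  motion=[
    [0,0,0,-0.02,0,0,85],
    [0,0,0,-0.02,0,0,85],
    [0,0,0,-0.015,0,0,85],
    [0,0,0,-0.01,0,0,85],
    [0,0,0,0,0,0,85],
    [0,0,0,0.1,0,0,85],
    [0,0,0,0.1,0,-0.1,85],
    [0,0,0,0.1,0,-0.2,85],
    [0,0,0,0.2,0,-0.2,85],
    [0,0,0,0.2,0,0,85],
    [0,0,0,0.2,0,0,85],
    [0,0,0,0,0,0,85],
  ],
)

```text
time_s: 6.55
tcp_pos: [0.4494, 0.0084, 0.1612]
ee_rot: [-2.179, -2.263, -0.003]
wrist_force: [1.0, -0.3, -0.2]
opening: 0.0852
grasp_force: 0.0
```

```bash
python3 - <<'E'
from h import *
# blue (.4511,.2888) yaw 11 : local y
a=np.radians(11); ly=np.array([-np.sin(a),np.cos(a)]); p=np.array([.4511,.2888])+.1*ly
q=np.array([.4511,.2888])+.068*ly
print(p,q)
plan(((*p,.18),11,11),((*p,.03),11,3),((*q,.03),11,3))
im=cams.snapshot('top'); cv2.imwrite('pics/top3.png',im)
cv2.imwrite('pics/c3.png',cv2.resize(im[190:310,330:450],None,fx=5,fy=5,interpolation=cv2.INTER_CUBIC))
E
```

```text
[0.4320191  0.38696272] [0.43812499 0.35555065]
at [0.4494 0.0084 0.1612] y ang 2.18
11 x [0.0, -0.0, -0.0022, 0.1147, 0.0071, -0.0056]
3 x [0.0, 0.0, 0.0, -0.0, -0.0, 0.1667]
3 x [0.0, 0.0, 0.0, -0.0356, 0.0, 0.0]
```

View pics/c3.png

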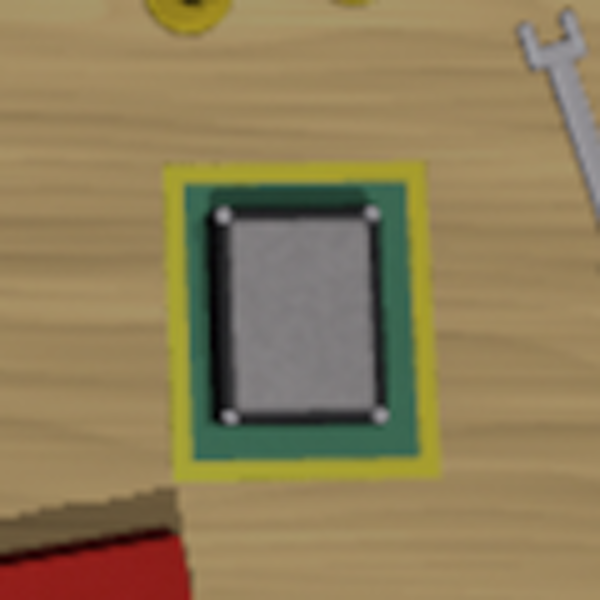

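The grey housing is square inside the green mat: lid screws at (223,215), (372,213), (381,415), (231,417), and the outer tape runs from (164,164) to (440,478). Next I'll measure it and move to the blue one.

```bash
python3 - <<'E'
from h import *
f=lambda L:[(330+(u+.5)/5-.5,190+(v+.5)/5-.5) for u,v in L]
print(px2w('top',f([(223,215),(372,213),(381,415),(231,417)]),.045).mean(0),px2w('top',f([(164,166),(427,162),(440,478),(177,482)]),.001).mean(0))
E
```

```text
[ 0.45711532 -0.30927666  0.045     ] [ 0.45425456 -0.31806564  0.001     ]
```

Emit:
drive_tool(
  motion=[
    [0,0,-0.0022,0.115,0.007,-0.006,85],
    [0,0,-0.0022,0.115,0.007,-0.006,85],
    [0,0,-0.0022,0.115,0.007,-0.006,85],
    [0,0,-0.0022,0.115,0.007,-0.006,85],
    [0,0,-0.0022,0.115,0.007,-0.006,85],
    [0,0,-0.0022,0.115,0.007,-0.006,85],
    [0,0,-0.0022,0.115,0.007,-0.006,85],
    [0,0,-0.0022,0.115,0.007,-0.006,85],
    [0,0,-0.0022,0.115,0.007,-0.006,85],
    [0,0,-0.0022,0.115,0.007,-0.006,85],
    [0,0,-0.0022,0.115,0.007,-0.006,85],
    [0,0,0,0,0,0,85],
  ],
)

```text
time_s: 8.1
tcp_pos: [0.4354, 0.3846, 0.1803]
ee_rot: [-2.009, -2.415, -0.002]
wrist_force: [0.0, 0.0, -0.4]
opening: 0.0852
grasp_force: 0.0
```

Emit:
drive_tool(
  motion=[
    [0,0,0,0,0,0.167,85],
    [0,0,0,0,0,0.167,85],
    [0,0,0,0,0,0.167,85],
    [0,0,0,0,0.005,0,85],
    [0,0,0,-0.04,0,0,85],
    [0,0,0,-0.03,0,0,85],
    [0,0,0,-0.02,0,0,85],
    [0,0,0,0,0,0,85],
  ],
)

```text
time_s: 9.1
tcp_pos: [0.442, 0.3562, 0.0313]
ee_rot: [2.012, 2.412, 0.002]
wrist_force: [-0.7, -0.2, 0.7]
opening: 0.0849
grasp_force: 0.0
```

```bash
python3 - <<'E'
from h import *
plan(((.4395,.349,.03),11,1),((.474,.125,.03),1.5,11),((.487,.053,.03),-.7,4))
E
```

```text
at [0.442  0.3562 0.0313] y ang 10.34
1 x [0.0002, -0.0001, -0.0018, -0.0222, -0.0124, 0.0042]
11 x [0.0, 0.0, 0.0024, -0.0687, 0.0025, 0.0]
4 x [0.0, 0.0, 0.0015, -0.0601, 0.0101, 0.0]
```

Emit:
drive_tool(
  motion=[
    [0,0,-0.0018,-0.022,-0.0124,0.004,85],
    [0,0,0.0024,-0.069,0.0025,0,85],
    [0,0,0.0024,-0.069,0.0025,0,85],
    [0,0,0.0024,-0.069,0.0025,0,85],
    [0,0,0.0024,-0.069,0.0025,0,85],
    [0,0,0.0024,-0.069,0.0025,0,85],
    [0,0,0.0024,-0.069,0.0025,0,85],
    [0,0,0.0024,-0.069,0.0025,0,85],
    [0,0,0.0024,-0.069,0.0025,0,85],
    [0,0,0.0024,-0.069,0.0025,0,85],
    [0,0,0.0024,-0.069,0.0025,0,85],
    [0,0,0.0024,-0.069,0.0025,0,85],
  ],
)

```text
time_s: 10.6
tcp_pos: [0.4737, 0.1237, 0.0293]
ee_rot: [-2.192, -2.25, -0.001]
wrist_force: [0.4, 4.9, 3.3]
opening: 0.085
grasp_force: 2.8
```

```bash
python3 - <<'E'
from h import *
plan(((.487,.056,.03),-.7,5))
E
```

```text
at [0.4737 0.1237 0.0293] y ang 1.5
5 x [0.0, -0.0, 0.0012, -0.0452, 0.0084, -0.0005]
```

Emit:
drive_tool(
  motion=[
    [0,0,0.0012,-0.055,0.009,0,85],
    [0,0,0.0012,-0.05,0.009,0,85],
    [0,0,0.0012,-0.045,0.008,0,85],
    [0,0,0.0012,-0.035,0.008,0,85],
    [0,0,0.0012,-0.025,0.008,0,85],
    [0,0,0,-0.015,0,0,85],
    [0,0,0,0,0,0,85],
  ],
)

```text
time_s: 11.48
tcp_pos: [0.4867, 0.0559, 0.029]
ee_rot: [-2.235, -2.208, 0.002]
wrist_force: [-0.0, 1.5, -0.6]
opening: 0.0848
grasp_force: 0.5
```

```bash
python3 - <<'E'
from h import *
plan(((.487,.053,.03),-.7,5))
a=cams.snapshot('side')[150:280,190:390]; b=cams.snapshot('top')[190:320,220:420]
cv2.imwrite('pics/c4.png',np.hstack([cv2.resize(x,None,fx=f,fy=3,interpolation=cv2.INTER_CUBIC) for x,f in ((a,3),(b,1))]))
E
```

```text
at [0.4867 0.0559 0.029 ] y ang -0.69
5 x [-0.0, 0.0, 0.0, -0.002, 0.0002, -0.0007]
```

View pics/c4.png

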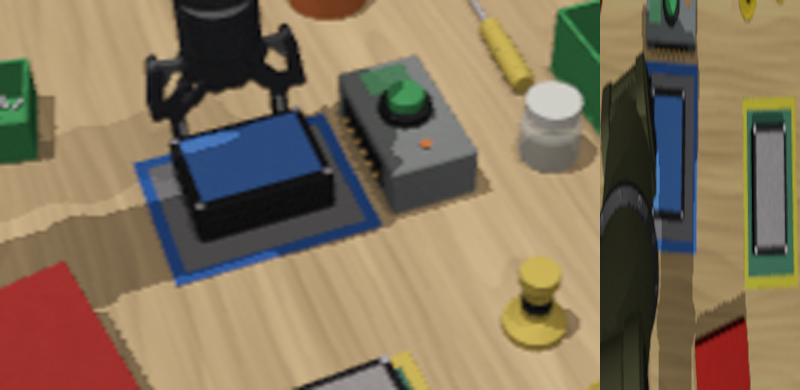

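In the side view, the blue housing is inside the blue tape, with lid screws at about (178,150), (307,117), (328,170) and (200,207). The tape corners are at (137,163), (179,284) and (381,222).

```bash
python3 - <<'E'
from h import *
f=lambda L:[(190+(u+.5)/3-.5,150+(v+.5)/3-.5) for u,v in L]
w=px2w('side',f([(178,150),(307,117),(328,170),(200,207)]),.045); d=w[1]-w[0]+w[2]-w[3]
print(w.mean(0),np.degrees(np.arctan2(d[1],d[0])))
m=px2w('side',f([(137,163),(381,222)]),.001); print(m.mean(0))
print('button',px2w('side',f([(407,95)]),.07))
E
```

```text
[ 0.48865067 -0.01446507  0.045     ] -0.5018387321596792
[ 0.48824836 -0.0120553   0.001     ]
button [[ 0.64127628 -0.01074507  0.07      ]]
```

```bash
python3 - <<'E'
from h import *
plan(((.487,.08,.029),-.7,1),((.487,.11,.17),-.7,3),((.639,-.011,.17),-.7,5),((.639,-.011,.11),-.7,2))
E
```

```text
at [0.4865 0.056  0.0288] y ang -0.69
1 x [-0.0002, 0.0002, 0.0, 0.0801, 0.0007, -0.0007]
3 x [0.0, 0.0, 0.0, 0.0333, -0.0004, -0.1567]
5 x [0.0, 0.0, 0.0, -0.0794, 0.1023, 0.0]
2 x [0.0, 0.0, 0.0, 0.0, -0.0, 0.1]
```

Emit:
drive_tool(
  motion=[
    [0,0,0,0.08,0,0,85],
    [0,0,0,0.033,0,-0.157,85],
    [0,0,0,0.033,0,-0.157,85],
    [0,0,0,0.033,0,-0.157,0],
    [0,0,0,-0.079,0.102,0,0],
    [0,0,0,-0.079,0.102,0,0],
    [0,0,0,-0.079,0.102,0,0],
    [0,0,0,-0.079,0.102,0,0],
    [0,0,0,-0.08,0.102,0,0],
    [0,0,0,0,0,0.1,0],
    [0,0,0,0,0,0.1,0],
    [0,0,0,0,0,0,0],
  ],
)

```text
time_s: 13.08
tcp_pos: [0.637, -0.0104, 0.1076]
ee_rot: [-2.231, -2.206, 0.008]
wrist_force: [-0.9, 0.6, 0.3]
opening: -0.0
grasp_force: 0.0
```

```bash
python3 - <<'E'
from h import *
plan(((.639,-.011,.11),-.7,1))
im=cams.snapshot('top'); cv2.imwrite('pics/top5.png',im)
a=im[190:290,250:350]; b=cams.snapshot('side')[130:230,260:360]
cv2.imwrite('pics/c5.png',np.hstack([cv2.resize(x,None,fx=4,fy=4,interpolation=cv2.INTER_CUBIC) for x in (a,b)]))
E
```

```text
at [ 0.637  -0.0104  0.1076] y ang -0.66
1 x [-0.0011, 0.0002, 0.0001, -0.002, 0.0065, -0.0081]
```

View pics/c5.png

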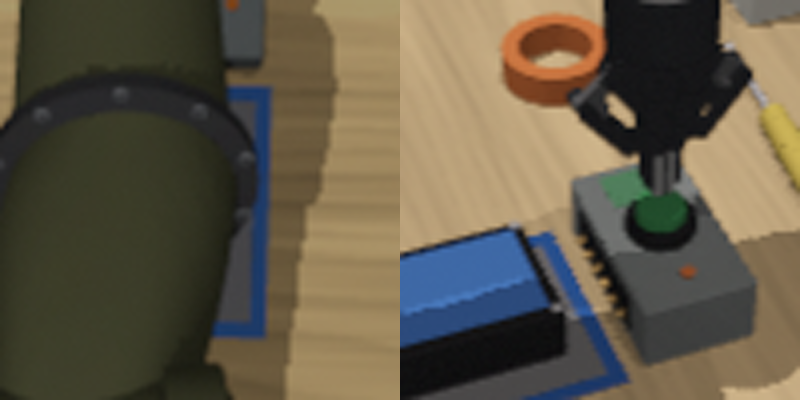

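The closed fingertips are centred just above the green button, and the blue housing is still on its mat. I'll press now.

Emit:
drive_tool(
  motion=[
    [0,0,0,0,0,0.02,0],
    [0,0,0,0,0,0.02,0],
    [0,0,0,0,0,0.01,0],
    [0,0,0,0,0,0,0],
  ],
)

```text
time_s: 13.68
tcp_pos: [0.6396, -0.0094, 0.0956]
ee_rot: [2.233, 2.209, 0.0]
wrist_force: [0.2, -0.5, 2.7]
opening: -0.0001
grasp_force: 1.2
```

Emit:
drive_tool(
  motion=[
    [0,0,0,0,0,0.01,0],
    [0,0,0,0,0,0.01,0],
    [0,0,0,0,0,0,0],
  ],
)

```text
time_s: 14.05
tcp_pos: [0.6397, -0.0094, 0.0901]
ee_rot: [2.233, 2.209, 0.001]
wrist_force: [-1.5, -0.4, 9.3]
opening: 0.0
grasp_force: 4.5
```

Emit:
drive_tool(
  motion=[
    [0,0,0,0,0,0.008,0],
    [0,0,0,0,0,0,0],
  ],
)

```text
time_s: 14.3
tcp_pos: [0.6398, -0.0094, 0.0898]
ee_rot: [2.232, 2.208, 0.002]
wrist_force: [-7.5, -0.1, 24.6]
opening: 0.0002
grasp_force: 12.2
```

Force climbs while height holds at 0.0898, so the button is bottomed out. Now I'll release it and go to the marker.

Emit:
drive_tool(
  motion=[
    [0,0,0,0,0,-0.1,0],
    [0,0,0,0,0,-0.15,85],
    [0,0,0,0,0,-0.15,85],
    [0,0,0,0,0,0,85],
  ],
)

```text
time_s: 14.8
tcp_pos: [0.6412, -0.0093, 0.2105]
ee_rot: [2.23, 2.206, 0.007]
wrist_force: [-0.0, 0.4, 0.4]
opening: 0.0544
grasp_force: 0.0
```

```bash
python3 - <<'E'
from h import *
plan(((.6588,-.247,.18),0,6),((.6588,-.247,.065),0,5))
E
```

```text
at [ 0.6412 -0.0093  0.2105] y ang -0.62
6 x [0.0002, -0.0, -0.0003, -0.132, 0.0105, 0.017]
5 x [0.0, 0.0, 0.0, 0.0, 0.0, 0.0767]
```

Emit:
drive_tool(
  motion=[
    [0,0,0,-0.132,0.0105,0.017,85],
    [0,0,0,-0.132,0.0105,0.017,85],
    [0,0,0,-0.132,0.0105,0.017,85],
    [0,0,0,-0.132,0.0105,0.017,85],
    [0,0,0,-0.132,0.0105,0.017,85],
    [0,0,0,-0.132,0.0105,0.017,85],
    [0,0,0,0,0,0.1,85],
    [0,0,0,0,0,0.05,85],
    [0,0,0,0,0,0,85],
  ],
)

```text
time_s: 15.92
tcp_pos: [0.6549, -0.2458, 0.1293]
ee_rot: [-2.229, -2.208, 0.002]
wrist_force: [0.3, -0.3, 0.5]
opening: 0.0852
grasp_force: 0.0
```

```bash
python3 - <<'E'
from h import *
plan(((.6588,-.247,.065),0,5))
im=cams.snapshot('side')[180:320,300:460]
cv2.imwrite('pics/c6.png',cv2.resize(im,None,fx=4,fy=4,interpolation=cv2.INTER_CUBIC))
print((w2px('side',[[.6588,-.247,.072],[.6588,-.247,.0],[.6588,-.2475,.065]])-[300,180])*4)
E
```

```text
at [ 0.6549 -0.2458  0.1293] y ang -0.54
5 x [-0.0001, -0.0001, -0.0003, -0.0009, 0.0027, 0.0428]
[[276.88927991 234.61269098]
 [267.55479749 307.33393649]
 [276.30946403 242.57822423]]
```

View pics/c6.png

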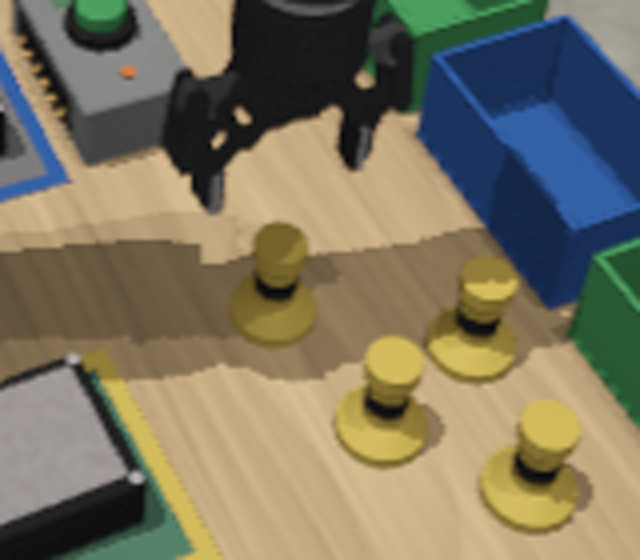

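The marker's head top is at (280,238) in the crop against a predicted (277,235). That is within about 2 mm, and the fingers straddle it. I'll descend and grip the head.

Emit:
drive_tool(
  motion=[
    [0,0,0,-0.001,0.003,0.043,85],
    [0,0,0,-0.001,0.003,0.043,85],
    [0,0,0,-0.001,0.003,0.043,85],
    [0,0,0,-0.001,0.003,0.043,85],
    [0,0,0,0,0.003,0.043,85],
    [0,0,0,0,0,0,85],
    [0,0,0,0,0,0,25],
    [0,0,0,0,0,0,25],
    [0,0,0,0,0,0,25],
    [0,0,0,0,0,0,25],
    [0,0,0,0,0,0,25],
    [0,0,0,0,0,0,25],
  ],
  squeeze=30,
)

```text
time_s: 17.48
tcp_pos: [0.6604, -0.2486, 0.0675]
ee_rot: [2.233, 2.209, 0.0]
wrist_force: [-2.2, 0.9, 5.7]
opening: 0.0324
grasp_force: 29.9
```

```bash
python3 - <<'E'
from h import *
s=robot.read_state(); print(s['tcp_pos'],s['opening'],s['grasp_force'])
plan((s['tcp_pos']+[0,0,.13],-.5,4),((.488,-.014,s['tcp_pos'][2]+.13),-.5,8),((.488,-.014,s['tcp_pos'][2]+.046),-.5,6))
im=cams.snapshot('side')[180:280,300:400]
cv2.imwrite('pics/c7.png',cv2.resize(im,None,fx=4,fy=4,interpolation=cv2.INTER_CUBIC))
E
```

```text
[ 0.66042323 -0.24858333  0.06749316] 0.03241305375712505 29.903575693024322
at [ 0.6604 -0.2486  0.0675] y ang -0.62
4 x [0.0, 0.0, -0.0001, -0.0, 0.0, -0.1083]
8 x [0.0, 0.0, 0.0, 0.0971, -0.0727, 0.0]
6 x [0.0, 0.0, 0.0, 0.0, 0.0, 0.0467]
```

View pics/c7.png

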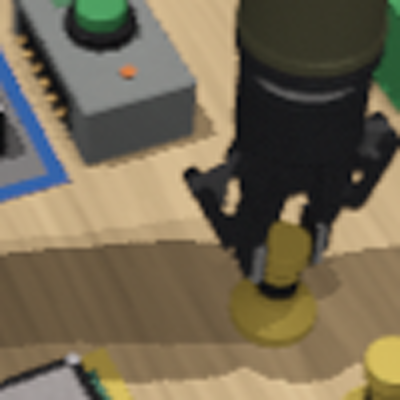

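The head is gripped (30 N) and the marker is still upright. I'll lift it and carry it across.

Emit:
drive_tool(
  motion=[
    [0,0,0,0,0,-0.05,25],
    [0,0,0,0,0,-0.1,25],
    [0,0,0,0,0,-0.14,25],
    [0,0,0,0,0,-0.14,25],
    [0,0,0,0.05,-0.035,0,25],
    [0,0,0,0.1,-0.075,0,25],
    [0,0,0,0.14,-0.105,0,25],
    [0,0,0,0.14,-0.105,0,25],
    [0,0,0,0.14,-0.105,0,25],
    [0,0,0,0.12,-0.09,0,25],
    [0,0,0,0.08,-0.06,0,25],
    [0,0,0,0,0,0,25],
  ],
)

```text
time_s: 19.02
tcp_pos: [0.4892, -0.0133, 0.1968]
ee_rot: [-2.229, -2.214, -0.001]
wrist_force: [0.9, -0.0, -0.3]
opening: 0.0328
grasp_force: 30.0
```

```bash
python3 - <<'E'
from h import *
plan(((.4875,-.013,.0675+.048),-.6,6))
print(robot.read_state()['grasp_force'])
im=cams.snapshot('side')[110:250,210:350]
cv2.imwrite('pics/c8.png',cv2.resize(im,None,fx=4,fy=4,interpolation=cv2.INTER_CUBIC))
E
```

```text
at [ 0.4892 -0.0133  0.1968] y ang -0.39
6 x [0.0, -0.0, 0.0001, 0.0002, -0.001, 0.0452]
30.047377279261127
```

View pics/c8.png

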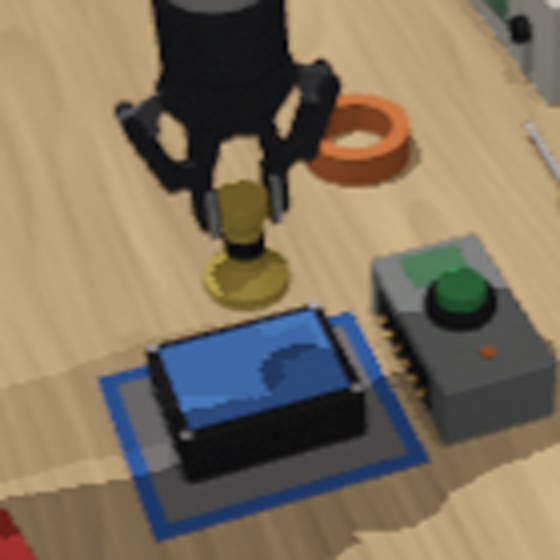

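The marker hangs upright over the blue lid, the button is up, and the blue housing is square on its mat. I'll lower it now.

Emit:
drive_tool(
  motion=[
    [0,0,0,0,0,0.06,25],
    [0,0,0,0,0,0.06,25],
    [0,0,0,0,0,0.06,25],
    [0,0,0,0,0,0.04,25],
    [0,0,0,0,0,0.03,25],
    [0,0,0,0,0,0.015,25],
    [0,0,0,0,0,0.007,25],
    [0,0,0,0,0,0,25],
  ],
)

```text
time_s: 20.08
tcp_pos: [0.4904, -0.0156, 0.1144]
ee_rot: [2.233, 2.209, 0.0]
wrist_force: [0.0, -0.2, -0.4]
opening: 0.0326
grasp_force: 30.0
```

Emit:
drive_tool(
  motion=[
    [0,0,0,0,0,0.004,25],
    [0,0,0,0,0,0.003,25],
    [0,0,0,0,0,0,25],
  ],
)

```text
time_s: 20.45
tcp_pos: [0.4904, -0.0155, 0.1125]
ee_rot: [2.233, 2.209, 0.0]
wrist_force: [-0.9, -0.2, 3.2]
opening: 0.0328
grasp_force: 30.3
```

Contact at the expected height (3 N). I'll open slowly, then retreat upward.

Emit:
drive_tool(
  motion=[
    [0,0,0,0,0,0,36],
    [0,0,0,0,0,0,45],
    [0,0,0,0,0,0,60],
    [0,0,0,0,0,0,75],
    [0,0,0,0,0,0,75],
    [0,0,0,0,0,-0.05,75],
    [0,0,0,0,0,-0.1,75],
    [0,0,0,0,0,-0.15,75],
    [0,0,0,0,0,-0.15,75],
    [0,0,0,0.15,0,-0.05,75],
    [0,0,0,0.15,0,0,75],
    [0,0,0,0.15,0,0,75],
  ],
)

```text
time_s: 21.95
tcp_pos: [0.4917, 0.1206, 0.2626]
ee_rot: [2.234, 2.208, 0.001]
wrist_force: [-0.1, 0.0, -0.2]
opening: 0.0745
grasp_force: 0.0
```

Emit:
drive_tool(
  motion=[
    [0,0,0,0.15,0,0,75],
    [0,0,0,0.15,0,0,75],
    [0,0,0,0,0,0,75],
    [0,0,0,0,0,0,75],
  ],
)

```text
time_s: 22.45
tcp_pos: [0.4926, 0.2088, 0.2619]
ee_rot: [2.233, 2.209, -0.002]
wrist_force: [0.4, -0.7, -0.9]
opening: 0.0748
grasp_force: 0.0
```

```bash
python3 - <<'E'
from h import *
b=cams.snapshot('side'); a=cams.snapshot('top')
cv2.imwrite('pics/c9.png',np.hstack([cv2.resize(a[180:300,250:450],None,fx=2,fy=4,interpolation=cv2.INTER_CUBIC),cv2.resize(b[110:230,220:320],None,fx=4,fy=4,interpolation=cv2.INTER_CUBIC)]))
E
```

```text
(no output)
```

View pics/c9.png

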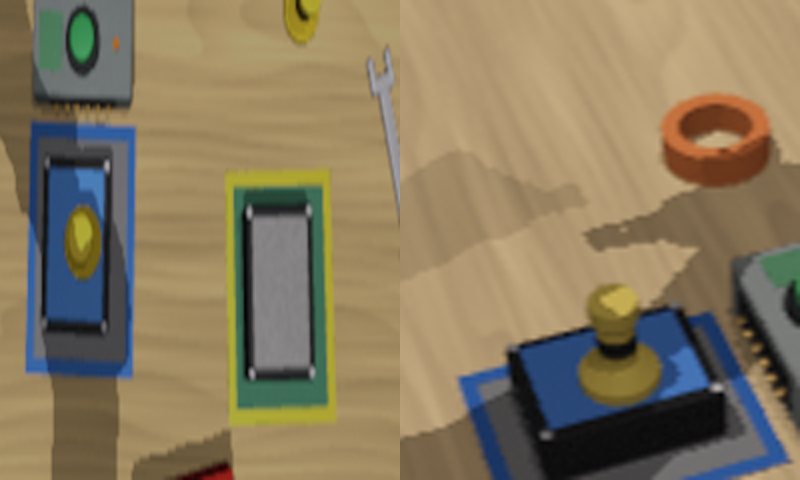

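In the top view, the marker (82,243) stands upright near the lid's middle (76,245). Both housings are square inside their tape, the button is up, and the arm is clear, so I'm handing in.

```bash
python3 -c "
from cell import robot
print(robot.sign_off())"
```

```text
the job is handed in; nothing more can be done
None
```

The job is handed in at about 22.5 s of the 72 s allowed. By the last pictures both housings sit squarely on their mats, the button was pressed fully and is back up, and the marker stands upright near the middle of the blue lid; no verdict came back.

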